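# Flick the pantry stock wheel on to its red lobe

### The arm

A 7-joint arm with a two-finger parallel gripper is mounted at the origin on the work surface. World frame = base frame: x ahead of the robot, y to its left, z up, the work surface at z = 0. Lengths are in m, angles in rad, forces in N, time in s.
With the tool pointing down it reaches from about 0.4 to 0.9 m from the base axis. Payload 5.6 kg.
Tool frame: the origin (TCP) lies at the centre of the arm's flange, where the gripper is bolted on; the fingertips stand 190 mm ahead of it and the grasp point (between the pads) lies 171 mm ahead of it; z points along the fingers, y is the line along which they close (so a half turn about z gives the same grasp; the last joint's range is limited). The gripper opens to 92 mm and grips with 3 to 60 N. Pads are 20 mm wide; open, the fingers measure 128 mm over their backs; the gripper's body (75 mm by 189 mm) begins 69 mm behind the grasp point.
Start: joints at [-1.19, 0.468, -0.012, 1.603, 0.006, 1.071, -0.056], TCP at [0.267, 0.592, 0.405] pointing down, gripper open.
Joint ranges: [-2.53, 2.53], [-0.31, 2.02], [-1.57, 1.55], [0.28, 2.44], [-1.29, 4.43], [0.15, 1.84], [-2.92, 2.92]. Speed limits (rad/s): [2.57, 2.57, 3.14, 3.14, 3.14, 3.14, 3.14].

### API

Orientations are given as a unit quaternion [w, x, y, z].
In Python, from rig import robot gives the robot as it stands.
- The arm moves only by the tool carry_out, never from a script. Its argument "increments" is a list of rows, each a list of 7 numbers: the opening, from 0 (shut) to 1 (fully open), then the shift along the tool's x, y, z in mm, then the turn, a rotation vector about the tool's x, y, z in degrees. A call has exactly 8 rows; each row is the pose to reach, as a shift and turn from the pose commanded when the call began, along the tool's axes at that moment; what a row does not reach only later rows make up. A row lasts 1/8 s, in which the tool goes at most 62.5 mm and 10.7 degrees, less where a joint would pass 70% of its speed; a pose out of reach is approached as far as the arm can. A call with a gripper value outside its range is refused whole. The fingers move at their own pace and stop on an object; the grip force is fixed at half the most. Time passes only in rows, so rows that repeat a pose let the fingers close, or fill a call up. It gives the time, the measured TCP pose, the force, the opening and the grip force at its end, in the units of the state.
- robot.get_obs(): the state, without advancing time (a new reading comes with each control period).
- robot.get_image(name): name is "scene" or "top" or "wrist"; returns the picture (384x512x3 uint8, red, green, blue); there is no depth.
- robot.calibration(name): a dict with "K" (3x3 intrinsics, pixels), "distortion" ([k1, k2, p1, p2, k3] as OpenCV has them; the pictures are not rectified), "rvec" (rotation vector, rad) and "tvec" (3), from world to camera coordinates, as OpenCV has them. Camera axes: x right, y down, z forward; pixel columns grow to the right and rows downward; lengths in m; the calibration is good to about 2 mm. A picture is of the moment at which its call begins: read the wrist's pose just before it. calibration takes no time and is no camera call; for the wrist camera it gives the pose at the moment of the call.
- robot.hand_in(): hands the job in; it is judged then, once.
Trained networks look in the newest picture that a camera, given by its name, has taken for a name from the list of things; names that differ only in an ending like _2 or _b are one class to them, and where a whole thing is asked for, a point or a joint stands for the part that bears it (a point fixed in the world has none). Each returns a list of dicts, best first, with "conf" (0 to 1); they miss things now and then, are a little off and sometimes report something else, mostly with a low value. They report only what shows in the picture. A call takes as long as a camera call. They do not tell look-alikes from the thing itself.
- robot.outline_of(camera, name): "region" (384x512 bool, what is visible of it) and "box" ([left, top, right, bottom] in pixels, round what is visible of it).
- robot.pinpoint(camera, name): "xy" ([column, row] in pixels: a listed point, or the origin of a listed thing).
The state is a dict: "time": time; "qpos": joint angles; "dq": joint speeds; "joint_efforts": joint torques, N m; "eef_pos": TCP position; "tcp_rot": TCP orientation; "ft_force": force on the tool from outside, world axes, zero at the start; "ft_torque": the same for the moment, N m; "grip_width": finger opening in m; "gripper_force": force on a finger pad.
Only numpy, scipy, OpenCV 4.12 (cv2) and the standard library are available. Lean on these libraries where they do the work, as an engineer would, in place of code of your own. Each camera call takes 0.05 s, during which the arm holds its last target. There are 200 camera calls.

### The job

The pantry's stock counter is a few clicks behind: with a fingertip, flick its six-lobed thumbwheel on click by click, each flick pushing the uppermost lobe over towards the robot's right, until the red lobe has come to rest at the very top, straight above the yellow arrow, and do not run past it. Push gently and do not pinch the wheel; the counter must not be lifted, tipped or shoved along, and everything standing around it stays where it is.

Things in the scene. Friction and masses are not known exactly. Their poses are not given: they have to be found in the camera images.
- counter: stock counter, loose, about 1 kg: grey base plate 110 (x) x 150 (y) x 14 mm, two grey upright cheeks (6 mm plates at x = -36 and 36 mm, 50 mm wide, 100 mm tall) that carry the wheel between them; a yellow arrow on each cheek's outer face points up. Origin: centre of the underside, on the table; x away from the robot, y to the robot's left (yaw within 0.4 rad), z up
- axle (a point): wheel centre, 75 mm above the table; the axle is level, along the counter's x. Blue disc, radius 32 mm, with six even lobes reaching to radius 59 mm (134 mm above the table when upright); disc and lobes are 26 mm wide along the axle. Nothing stands over the wheel; an upright finger with its tip 110 mm above the table clears the cheeks, the disc and lobes 60 degrees or more from the top
- wheel (a joint): wheel angle, rad: 0 = red lobe straight up; grows as the top moves to the counter's -y (robot's right). A click is 1.047 rad: a spring pawl pulls the wheel to rest wherever one lobe stands straight up. Starts 2, 3 or 4 clicks short (-2.09, -3.14, -4.19); no end stops. A lobe yields to about 2 N at its end, and once over 30 degrees past the top the pawl carries it on to the next rest
- red_lobe (a point): outer end of the red lobe (the other five are white), mid-width, at radius 59 mm from the axle. Each lobe ends in a rod of radius 7 mm, parallel to the axle, centred at radius 52 mm, joined to the disc by a web 10 mm thick
- candle: red candle in a squat tub, 70 mm across and 58 mm tall, loose, standing beside the counter. Origin: centre of its underside
- fish_tin: flat bare-metal fish tin, 80 mm across and 36 mm tall, loose, beside the counter on its other side. Origin: centre of its underside
- spice_jar: amber spice jar with a green cap, 42 mm across and 90 mm tall, loose, close to the counter on the robot's side. Origin: centre of its underside
- soup_can: soup can with an orange label, 72 mm across and 105 mm tall, loose, at the right of the table. Origin: centre of its underside
- cereal_box: yellow cereal box standing up, 70 x 190 mm and 270 mm tall, loose, at the right of the table. Origin: centre of its underside
- mug: blue mug, 82 mm across and 92 mm tall with a handle, loose, at the left of the table. Origin: centre of its underside
- pasta_jar: glass storage jar with a white lid, 90 mm across and 170 mm tall, loose, at the far left of the table. Origin: centre of its underside
Things that resemble listed ones, but are neither listed nor needed, are in the scene too. Leave any orange look-alike of the counter alone.

How it is judged:
At the end, for the whole second after the job is handed in: The wheel rests with its red lobe straight up within 0.15 rad (joint wheel between -0.15 and 0.15, at rest), reached by advancing; the counter stands flat on the table within 30 mm of where it started (value of joint wheel between -0.15 and 0.15 rad and velocity of joint wheel between -0.2 and 0.2 rad/s and linear speed of counter below 0.02 m/s and angle between counter's own z axis and vertical below 0.05 rad and height (world z) of counter below 0.006 m and distance of counter from where it was at the start of the episode below 0.03 m); the robot touches nothing.
It fails at once if the wheel is run past the red lobe (more than half a click beyond) (value of joint wheel above 0.575959 rad).
It fails at once if the wheel is turned the wrong way, back beyond where it can start (value of joint wheel below -4.92183 rad).
It fails at once if the wheel is pinched or pushed hard (fingers on it with more than 25 N) (contact force between the fingers and wheel above 25 N).
It fails at once if the counter is lifted (over 12 mm), tipped (over 0.2 rad) or shoved (over 30 mm) (height (world z) of counter above 0.012 m or angle between counter's own z axis and vertical above 0.2 rad or distance of counter from where it was at the start of the episode above 0.03 m).
It fails at once if a thing standing around is moved (over 20 mm) or knocked over (distance of any of candle, fish_tin, spice_jar, soup_can, cereal_box, mug, pasta_jar from where it was at the start of the episode above 0.02 m or angle between any of candle, fish_tin, spice_jar, soup_can, cereal_box, mug, pasta_jar's own z axis and vertical above 0.3 rad).
It also fails if it takes over 58 s, if anything falls off the work surface, if the arm or the gripper's body presses on something with over 40 N, if the wrist force passes 120 N, or if a joint passes its speed limit or range.

## Working session

There is one attempt and no reset: what is moved stays moved. The work goes in short steps, Python scripts to look and compute and a tool call to move; the robot and the scene stay as the last step left them, time stands still between calls to the robot, and variables do not carry over. Pictures are saved under pics/ and viewed, at most 10 in all, crops included, and the job is handed in when it is done.

Besides the shell and the picture viewer there is one more tool, called after "Call:" by a JSON object that holds its "method" and its "body". carry_out: Moves the arm, as the interface text tells. Its arguments: {"type":"object","properties":{"increments":{"type":"array","items":{"type":"array","items":{"type":"number"}}}},"required":["increments"]}

```bash
mkdir -p pics; ls
cat > h.py <<'E'
import numpy as np, cv2
from rig import robot
def ray(cam,xy):
    c=robot.calibration(cam);K=np.array(c["K"]);d=np.array(c["distortion"])
    R=cv2.Rodrigues(np.array(c["rvec"],float))[0];t=np.array(c["tvec"],float).ravel()
    u=cv2.undistortPoints(np.array([[xy]],float),K,d).ravel()
    return -R.T@t, R.T@np.array([u[0],u[1],1.])
def onz(cam,xy,z):
    o,v=ray(cam,xy);return o+v*(z-o[2])/v[2]
def proj(cam,P):
    c=robot.calibration(cam)
    return cv2.projectPoints(np.array(P,float).reshape(-1,3),np.array(c["rvec"],float),np.array(c["tvec"],float),np.array(c["K"]),np.array(c["distortion"]))[0].reshape(-1,2)
def save(im,n): cv2.imwrite("pics/"+n,cv2.cvtColor(im,cv2.COLOR_RGB2BGR))
E
python3 - <<'E'
from h import *
np.set_printoptions(precision=3,suppress=True)
s=robot.get_image("scene");t=robot.get_image("top")
im=np.hstack([s,t]);save(cv2.resize(im,(800,300),interpolation=cv2.INTER_AREA),"a.png")
save(cv2.resize(t,(800,600)),"top.png");save(cv2.resize(s,(800,600)),"scene.png")
for cam in("scene","top"):
    print(cam,ray(cam,[256,192]))
    for n,z in(("counter",0),("axle",.075),("red_lobe",.075)):
        print(n,[(np.array(r["xy"]),r["conf"],onz(cam,r["xy"],z)) for r in robot.pinpoint(cam,n)[:3]])
E
```

```text
pics
scene (array([ 1.28 , -0.492,  1.016]), array([-0.594,  0.396, -0.7  ]))
counter [(array([266.8, 217.5]), 0.83, array([0.544, 0.042, 0.   ])), (array([189.1, 214. ]), 0.6, array([ 0.377, -0.174,  0.   ])), (array([165.2, 276.9]), 0.56, array([ 0.569, -0.353,  0.   ]))]
axle [(array([265.4, 204.7]), 0.95, array([0.549, 0.031, 0.075])), (array([166.4, 258.3]), 0.89, array([ 0.564, -0.333,  0.075])), (array([192.3, 199.3]), 0.86, array([ 0.39 , -0.158,  0.075]))]
red_lobe [(array([183.7, 183.6]), 0.82, array([ 0.304, -0.147,  0.075])), (array([266.5, 213.4]), 0.77, array([0.583, 0.012, 0.075])), (array([161.3, 245.7]), 0.72, array([ 0.513, -0.326,  0.075]))]
top (array([ 0.334, -0.005,  1.576]), array([ 0.134, -0.009, -0.991]))
counter [(array([302.3, 246.3]), 0.68, array([ 0.371, -0.169,  0.   ])), (array([353.6, 184.2]), 0.67, array([ 0.574, -0.34 ,  0.   ])), (array([236.5, 192.3]), 0.65, array([0.546, 0.045, 0.   ]))]
axle [(array([232.8, 194.9]), 0.86, array([0.528, 0.054, 0.075])), (array([359.9, 184.2]), 0.81, array([ 0.563, -0.343,  0.075])), (array([306. , 241.6]), 0.8, array([ 0.384, -0.173,  0.075]))]
red_lobe [(array([305.7, 241.9]), 0.97, array([ 0.383, -0.172,  0.075])), (array([363.9, 178.7]), 0.74, array([ 0.58 , -0.356,  0.075]))]
```

View pics/scene.png

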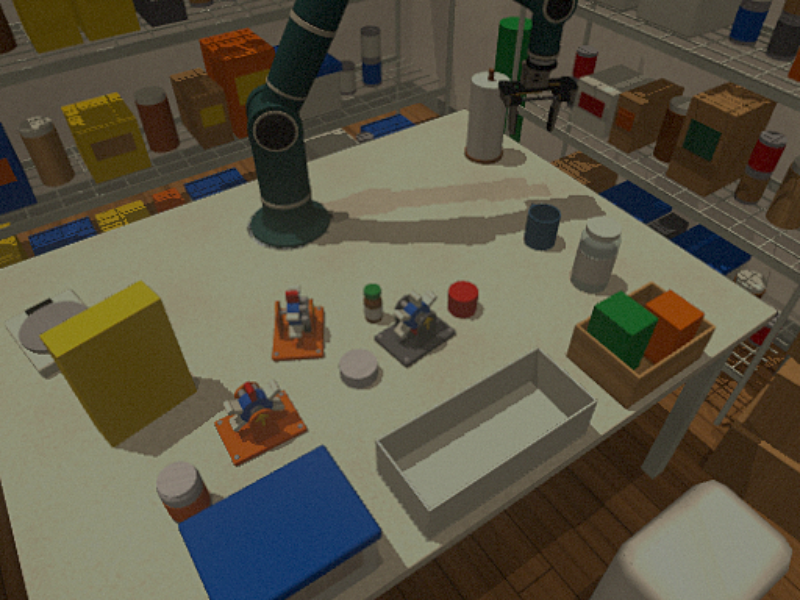

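View pics/top.png

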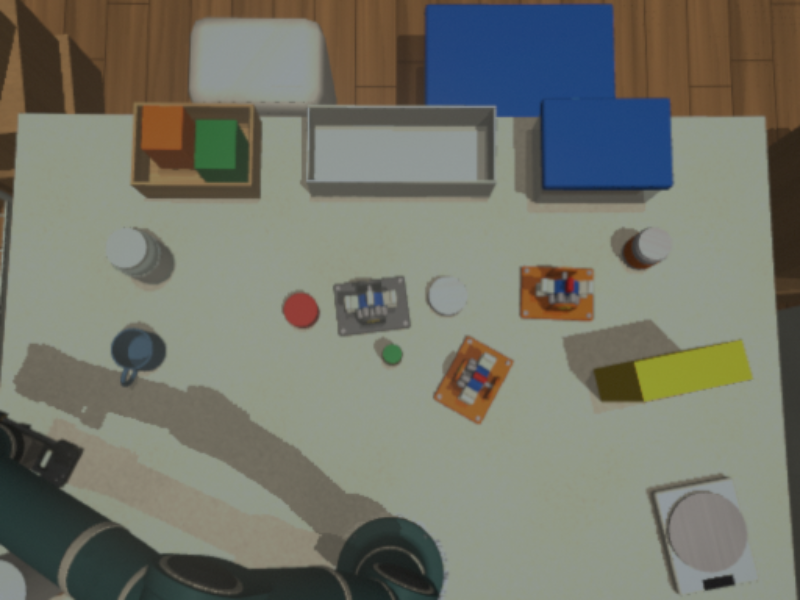

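The grey counter is at about (415,325) in the scene view and (372,303) in the top view. The candle is on its left, the tin on its right and the spice jar near it on the robot's side. Two orange look-alikes stand to the right. No red lobe shows from above. Next I'll get the plate's pose and zoom in on the wheel.

Run:
```python
from h import *
np.set_printoptions(precision=4,suppress=True)
t=robot.get_image("top");s=robot.get_image("scene")
o=[r for r in robot.outline_of("top","counter") if 215<np.mean(r["box"][::2])<255]
print([(r["conf"],r["box"]) for r in o])
c=cv2.minAreaRect(np.argwhere(o[0]["region"])[:,::-1].astype(np.float32));b=cv2.boxPoints(c)
P=np.array([onz("top",p,.014)[:2] for p in b]);print(P,P.mean(0))
for i in range(4):
    e=P[(i+1)%4]-P[i];print(np.linalg.norm(e),np.degrees(np.arctan2(e[1],e[0])))
ob=robot.get_obs();print(ob["time"],ob["eef_pos"],ob["tcp_rot"])
cs=s[160:250,215:320];ct=t[165:225,205:270]
a=cv2.resize(cs,(700,600),interpolation=cv2.INTER_CUBIC);save(np.clip(a*1.6,0,255).astype(np.uint8),"b.png")
```

```text
[(0.6, [213.3, 173.4, 259.9, 213.4])]
[[ 0.5833  0.1232]
 [ 0.6014 -0.0278]
 [ 0.4866 -0.041 ]
 [ 0.4688  0.1086]] [0.535  0.0408]
0.15207272314083423 -83.15568466032454
0.11552483697368224 -173.44903851667377
0.15066416687202308 96.76742389944607
0.11532402568366447 7.250327756218972
0.55 [0.2673 0.5925 0.4047] [0.     0.2104 0.9776 0.    ]
```

View pics/b.png

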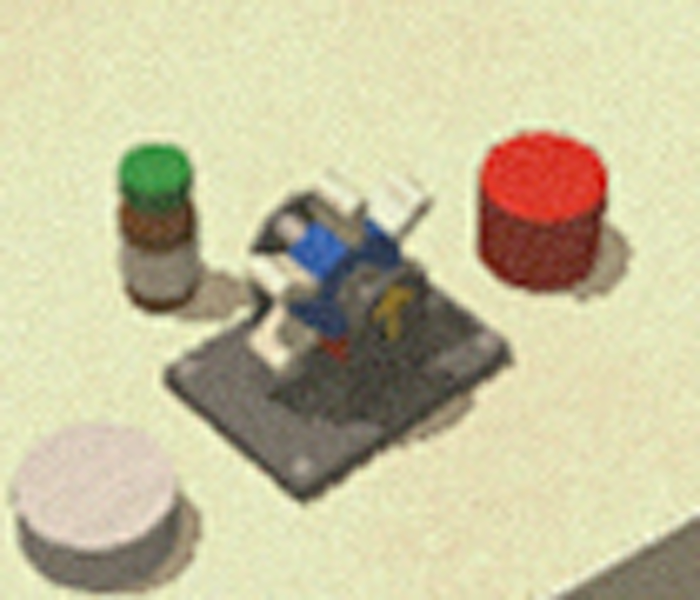

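The grey counter's wheel shows white lobes at the top and sides. A bit of red shows low between the wheel and the front cheek, at about crop (335,345), which is scene (265,212). I'll project the candidate lobe positions to identify which one it is.

Run:
```python
from h import *
np.set_printoptions(precision=1,suppress=True)
yaw=np.radians(7);c=np.array([.538,.041,.075])
ex=np.array([np.cos(yaw),np.sin(yaw),0]);ey=np.array([-np.sin(yaw),np.cos(yaw),0])
for d in range(-180,180,60):
    a=np.radians(d);P=[c+ex*x+r*(-np.sin(a)*ey+np.cos(a)*np.array([0,0,1])) for r,x in((40,0),(55,-13),(55,0),(55,13)) for r in[r/1000] for x in[x/1000]]
    p=proj("scene",P);print(d,((p-[215,160])/.15).round().tolist())
print("axle",(proj("scene",c)-[215,160])/.15)
# offsets of hand: move to above counter
```

```text
-180 [[338.0, 331.0], [321.0, 337.0], [338.0, 351.0], [355.0, 365.0]]
-120 [[389.0, 272.0], [390.0, 257.0], [407.0, 270.0], [424.0, 284.0]]
-60 [[391.0, 217.0], [393.0, 181.0], [410.0, 194.0], [428.0, 208.0]]
0 [[340.0, 220.0], [323.0, 184.0], [341.0, 198.0], [359.0, 212.0]]
60 [[287.0, 282.0], [250.0, 269.0], [267.0, 284.0], [285.0, 298.0]]
120 [[287.0, 337.0], [251.0, 346.0], [268.0, 360.0], [285.0, 375.0]]
axle [[339.3 276.9]]
```

The red is at -180°, so the wheel is 3 clicks short. I'll fly over with the gripper shut and turn the tool so that tool x lies along counter y.

Call:
{"method": "carry_out", "body": {"increments": [[0, -28, -22, 0, 0, 0, 4], [0, -64, -51, 0, 0, 0, 8], [0, -102, -81, 0, 0, 0, 14], [0, -140, -111, 0, 0, 0, 20], [0, -178, -141, 0, 0, 0, 26], [0, -216, -171, 0, 0, 0, 32], [0, -254, -201, 0, 0, 0, 38], [0, -280, -222, 0, 0, 0, 42]]}}

```text
time: 1.55
eef_pos: [0.4322, 0.2728, 0.4051]
tcp_rot: [0.0, 0.549, 0.836, 0.0]
ft_force: [0.5, -0.2, -0.2]
grip_width: 0.0137
gripper_force: 0.0
```

Call:
{"method": "carry_out", "body": {"increments": [[0, -35, 2, 0, 0, 0, 3], [0, -72, 4, 0, 0, 0, 6], [0, -110, 7, 0, 0, 0, 9], [0, -148, 9, 0, 0, 0, 12], [0, -186, 12, 0, 0, 0, 14], [0, -213, 14, 0, 0, 0, 16], [0, -224, 14, 0, 0, 0, 16.7], [0, -224, 14, 0, 0, 0, 16.7]]}}

```text
time: 2.55
eef_pos: [0.5341, 0.0756, 0.4046]
tcp_rot: [-0.0, 0.663, 0.749, -0.0]
ft_force: [-0.9, 0.1, 0.8]
grip_width: 0.0004
gripper_force: 0.0
```

Run:
```python
from h import *
np.set_printoptions(precision=4,suppress=True)
ob=robot.get_obs();print(ob["time"],ob["eef_pos"],ob["tcp_rot"],ob["grip_width"])
w=robot.get_image("wrist")
print(ray("wrist",[256,192]))
for n,z in(("counter",0),("axle",.075),("red_lobe",.075)):
    print(n,[(np.array(r["xy"]),r["conf"],onz("wrist",r["xy"],z)) for r in robot.pinpoint("wrist",n)[:3]])
yaw=np.radians(7);c=np.array([.538,.041,0.])
ex=np.array([np.cos(yaw),np.sin(yaw),0]);ey=np.array([-np.sin(yaw),np.cos(yaw),0])
big=cv2.resize(w,(800,600))
def pts(P,col):
    for p in proj("wrist",P)*1.5625: cv2.circle(big,(int(p[0]),int(p[1])),4,col,-1)
pts([c+a*ex*.055+b*ey*.075+[0,0,.014] for a in(-1,1) for b in(-1,1)],(255,255,0))
pts([c+a*ex*.013+[0,0,.134] for a in(-1,1)],(255,0,255))
pts([ob["eef_pos"]-np.array([0,0,.19])],(0,255,255))
save(big,"w1.png")
```

```text
2.55 [0.5341 0.0756 0.4046] [-0.0002  0.6626  0.749  -0.    ] 0.0004189192791337132
(array([0.523 , 0.1597, 0.3842]), array([ 0.0331, -0.2869, -0.9574]))
counter [(array([121. , 326.1]), 0.61, array([ 0.3822, -0.1607,  0.    ])), (array([256.8, 192.5]), 0.58, array([0.5372, 0.0445, 0.    ]))]
axle [(array([ 95.5, 377.1]), 0.95, array([ 0.3825, -0.169 ,  0.075 ])), (array([250.8, 218. ]), 0.78, array([0.5319, 0.041 , 0.075 ]))]
red_lobe []
```

View pics/w1.png

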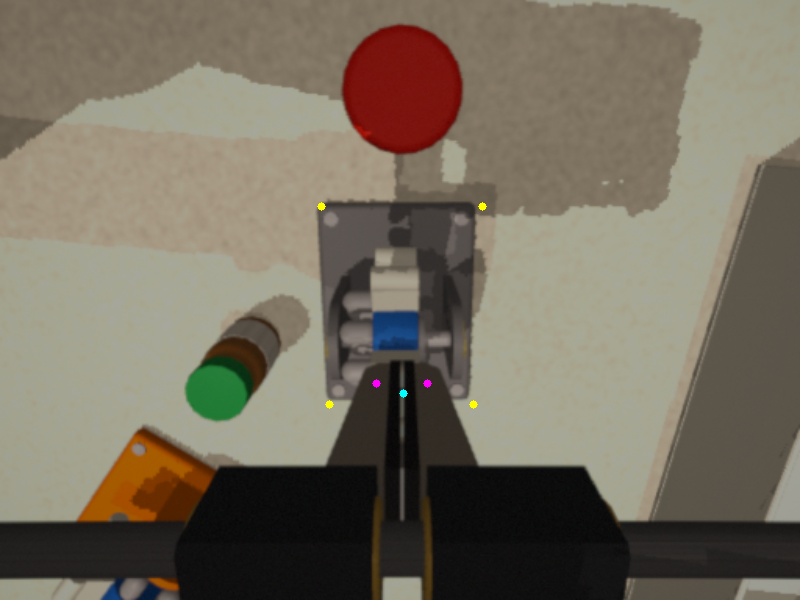

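The wrist view shows the plate's far edge at (318–474, 203), so the counter lies about 4 mm nearer than I estimated and the yaw matches. The shut fingertip hangs clear on the candle side of the top lobe. I'll correct by 4 mm and descend.

Call:
{"method": "carry_out", "body": {"increments": [[0, 0, -4, 20, 0, 0, 0], [0, 0, -4, 45, 0, 0, 0], [0, 0, -4, 70, 0, 0, 0], [0, 0, -4, 90, 0, 0, 0], [0, 0, -4, 102, 0, 0, 0], [0, 0, -4, 102, 0, 0, 0], [0, 0, -4, 102, 0, 0, 0], [0, 0, -4, 102, 0, 0, 0]]}}

```text
time: 3.75
eef_pos: [0.5305, 0.0751, 0.3035]
tcp_rot: [0.0, 0.663, 0.749, 0.001]
ft_force: [0.1, 0.9, 0.1]
grip_width: 0.0003
gripper_force: 0.0
```

Call:
{"method": "carry_out", "body": {"increments": [[0, -8, 0, 0, 0, 0, 0], [0, -15, 0, 0, 0, 0, 0], [0, -21, 0, 0, 0, 0, 0], [0, -27, 0, 0, 0, 0, 0], [0, -33, 0, 0, 0, 0, 0], [0, -39, 0, 0, 0, 0, 0], [0, -46, 0, 0, 0, 0, 0], [0, -54, 0, 0, 0, 0, 0]]}}

```text
time: 4.75
eef_pos: [0.5368, 0.0205, 0.3027]
tcp_rot: [0.0, 0.663, 0.749, -0.0]
ft_force: [0.2, 0.1, 1.1]
grip_width: 0.0004
gripper_force: 0.0
```

Call:
{"method": "carry_out", "body": {"increments": [[0, -10, 0, 0, 0, 0, 0], [0, -20, 0, 0, 0, 0, 0], [0, -26, 0, 0, 0, 0, 0], [0, -26, 0, 0, 0, 0, 0], [0, -26, 0, -20, 0, 0, 0], [0, -26, 0, -40, 0, 0, 0], [0, -26, 0, -60, 0, 0, 0], [0, -26, 0, -60, 0, 0, 0]]}}

```text
time: 5.75
eef_pos: [0.5404, -0.004, 0.3639]
tcp_rot: [0.001, 0.662, 0.749, 0.001]
ft_force: [0.0, 0.0, 0.6]
grip_width: 0.0007
gripper_force: 0.0
```

```bash
cat > look.py <<'E'
import sys
from h import *
ob=robot.get_obs();print(ob["time"],ob["eef_pos"],ob["ft_force"])
s=robot.get_image("scene");w=robot.get_image("wrist")
a=cv2.resize(s[160:250,215:320],(400,343),interpolation=cv2.INTER_CUBIC);b=cv2.resize(w,(400,343))
save(np.clip(np.hstack([a,b])*1.5,0,255).astype(np.uint8),sys.argv[1])
E
python3 look.py c1.png
```

```text
5.75 [ 0.54037289 -0.00398258  0.36390272] [0.01995575 0.00824339 0.62744673]
```

View pics/c1.png

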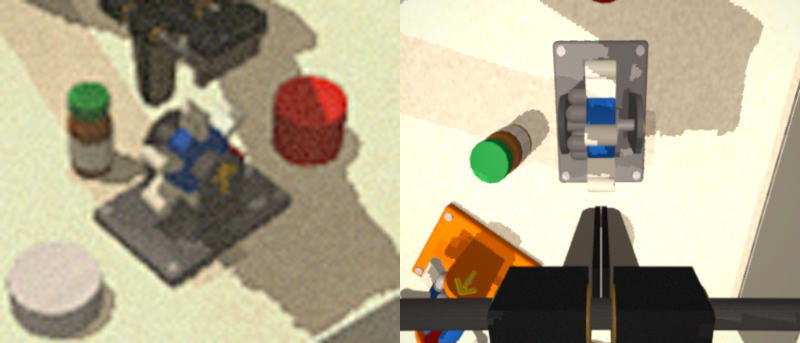

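The left half shows a sliver of red at about (235,152), which matches -120°. So that was exactly one click, and the counter hasn't moved. I'll repeat the same flick.

Call:
{"method": "carry_out", "body": {"increments": [[0, 15, 0, 0, 0, 0, 0], [0, 40, 0, 0, 0, 0, 0], [0, 65, 0, 0, 0, 0, 0], [0, 80, 0, 0, 0, 0, 0], [0, 80, 0, 20, 0, 0, 0], [0, 80, 0, 45, 0, 0, 0], [0, 80, 0, 60, 0, 0, 0], [0, 80, 0, 60, 0, 0, 0]]}}

```text
time: 6.85
eef_pos: [0.5298, 0.075, 0.3016]
tcp_rot: [-0.001, 0.663, 0.749, -0.001]
ft_force: [-0.8, 0.8, 0.7]
grip_width: 0.0002
gripper_force: 0.0
```

Call:
{"method": "carry_out", "body": {"increments": [[0, -8, 0, 0, 0, 0, 0], [0, -15, 0, 0, 0, 0, 0], [0, -21, 0, 0, 0, 0, 0], [0, -27, 0, 0, 0, 0, 0], [0, -33, 0, 0, 0, 0, 0], [0, -39, 0, 0, 0, 0, 0], [0, -46, 0, 0, 0, 0, 0], [0, -54, 0, 0, 0, 0, 0]]}}

```text
time: 7.85
eef_pos: [0.5368, 0.0205, 0.3026]
tcp_rot: [0.0, 0.663, 0.749, -0.0]
ft_force: [0.4, 1.3, 0.1]
grip_width: 0.0004
gripper_force: 0.0
```

Call:
{"method": "carry_out", "body": {"increments": [[0, -10, 0, 0, 0, 0, 0], [0, -20, 0, 0, 0, 0, 0], [0, -26, 0, 0, 0, 0, 0], [0, -26, 0, 0, 0, 0, 0], [0, -26, 0, -20, 0, 0, 0], [0, -26, 0, -40, 0, 0, 0], [0, -26, 0, -60, 0, 0, 0], [0, -26, 0, -60, 0, 0, 0]]}}

```text
time: 8.85
eef_pos: [0.5404, -0.004, 0.3639]
tcp_rot: [0.001, 0.662, 0.749, 0.001]
ft_force: [0.3, -0.6, -0.2]
grip_width: 0.0005
gripper_force: 0.0
```

```bash
python3 look.py c2.png
```

```text
8.85 [ 0.54036201 -0.00401579  0.36387317] [ 0.30999173 -0.64644994 -0.15527534]
```

View pics/c2.png

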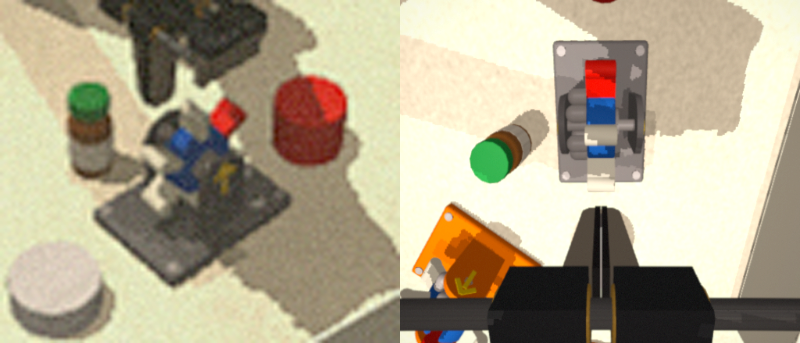

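The red lobe is now at -60°: upper left in the scene half at (228,117), and one lobe short of the top in the wrist half at (600,78). One more flick will finish it.

Call:
{"method": "carry_out", "body": {"increments": [[0, 15, 0, 0, 0, 0, 0], [0, 40, 0, 0, 0, 0, 0], [0, 65, 0, 0, 0, 0, 0], [0, 80, 0, 0, 0, 0, 0], [0, 80, 0, 20, 0, 0, 0], [0, 80, 0, 45, 0, 0, 0], [0, 80, 0, 60, 0, 0, 0], [0, 80, 0, 60, 0, 0, 0]]}}

```text
time: 9.95
eef_pos: [0.5298, 0.075, 0.3016]
tcp_rot: [-0.001, 0.663, 0.749, -0.001]
ft_force: [-0.4, 0.9, -0.6]
grip_width: 0.0
gripper_force: 0.0
```

Call:
{"method": "carry_out", "body": {"increments": [[0, -8, 0, 0, 0, 0, 0], [0, -15, 0, 0, 0, 0, 0], [0, -21, 0, 0, 0, 0, 0], [0, -27, 0, 0, 0, 0, 0], [0, -33, 0, 0, 0, 0, 0], [0, -39, 0, 0, 0, 0, 0], [0, -46, 0, 0, 0, 0, 0], [0, -54, 0, 0, 0, 0, 0]]}}

```text
time: 10.95
eef_pos: [0.5368, 0.0205, 0.3026]
tcp_rot: [0.0, 0.663, 0.749, -0.0]
ft_force: [-0.5, -0.3, 0.1]
grip_width: 0.0003
gripper_force: 0.0
```

Call:
{"method": "carry_out", "body": {"increments": [[0, -10, 0, 0, 0, 0, 0], [0, -20, 0, 0, 0, 0, 0], [0, -26, 0, 0, 0, 0, 0], [0, -26, 0, 0, 0, 0, 0], [0, -26, 0, -20, 0, 0, 0], [0, -26, 0, -40, 0, 0, 0], [0, -26, 0, -60, 0, 0, 0], [0, -26, 0, -60, 0, 0, 0]]}}

```text
time: 11.95
eef_pos: [0.5404, -0.004, 0.3639]
tcp_rot: [0.001, 0.662, 0.749, 0.001]
ft_force: [-0.4, 0.3, -0.4]
grip_width: 0.0006
gripper_force: 0.0
```

```bash
python3 look.py c3.png
```

```text
11.95 [ 0.540367   -0.00402265  0.36388952] [-0.3594102   0.29448048 -0.42188932]
```

View pics/c3.png

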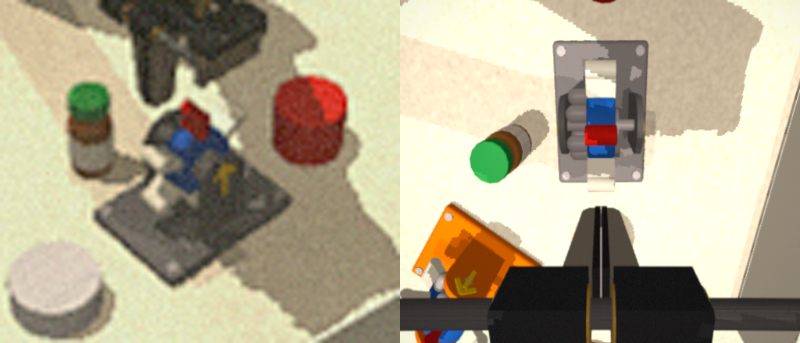

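The red lobe now stands at the top, at (195,118) in the scene half and (600,134) in the wrist half. The finger is clear and everything else is where it was.

```bash
python3 -c "
from rig import robot
print(robot.hand_in())"
```

```text
the job is handed in; nothing more can be done
None
```

The job is handed in: three flicks, one click each, brought the red lobe to rest at the top; the final pictures showed the counter and the items in view around it unmoved and the finger clear, though no verdict came back.

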